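# Load a jar into the spring-fed spice lane

## Task

Put the loose small spice jar into the spring-fed lane on the worktop, upright behind the jar that already stands at its front. To do so, lift the knob on the follower and draw the follower back, only lightly, against its rubber buffer, lower the knob there so that its pin goes down behind the catch and holds the follower back, let go, and set the jar in the gap; then lift the knob again and ease the follower gently forward, never letting it snap, until it bears on the jars and they stand packed against the front stop. Do not press hard on the buffer or the glass jars, and leave the other things where they are.

Things in the scene. Friction and masses are not known exactly. Their poses are not given: they have to be found in the camera images.
- lane: Fixed aluminium jar lane, an open channel 226 x 62 mm. x axis: from the front stop to the rear; z up. Origin: on the worktop, on the centre line, 120 mm behind the front stop's inner face. Floor at z = 0.006; 52 mm clear between the walls (5 mm thick, tops at z = 0.036); front stop 48 mm high. At the rear a steel catch is screwed to the floor: a low cross bar, a rubber buffer behind it.
- lane_front (a point): Middle of the front stop's inner face at floor level. The catch is screwed down anywhere within 8 mm either way, so where the follower meets the buffer is unknown within joint follower = 0.103 to 0.119: find it by feel. The buffer yields about 3 mm per 10 N (keep well under 18 N); from its first touch on, the pin goes down behind the bar when the knob is lowered.
- follower (a joint): Distance (m) of the follower's paddle face from the front stop; grows to the rear (lane +x). Spring force: 3.6 N + 60 N/m x value: 6 N on one jar (start, about 0.044), 10 N drawn back. Latched it comes 1 to 4 mm forward, to 0.102 to 0.118. On two jars: about 0.088. Let go unlatched, or with the knob still up, it snaps forward; within 3 mm of the jar it closes gently enough (below 0.4 m/s).
- paddle (a point): On the follower: middle of the front face of its grey upright paddle (48 mm wide, 8 mm thick, top 75 mm over the worktop), this point 41 mm over the worktop. Behind it is a low carriage, to 65 mm behind the face, top at 41 mm. Do not press it on a glass jar with more than 20 N.
- plunger (a joint): Height (m) of the sprung knob with its pin: 0 down, at most 0.014; a spring of 2 to 3 N drives it down. The pin clears the catch bar when lifted 7 mm: lift it 9 to 12 mm before moving the follower over the bar, back or forward. Latched, the pin bears on the bar, so lifting takes about 6 N.
- knob (a point): Centre of the plunger's black round knob, 20 mm across and 28 mm high, on the lane's centre line, 45 mm behind the paddle's face. Down, its centre is 82 mm and its top 96 mm over the worktop; the steel collar below it ends at 56 mm. It moves with both joints. Pinch it across the lane, from above.
- new_jar_centre (a point): Centre (half-way up) of the loose upright small spice jar to be loaded: round, with a red cap, 45 mm in diameter, 109 mm tall, 0.09 to 0.17 kg. It stands on the worktop beyond the lane. z is its axis.
- front_jar_centre (a point): Centre (half-way up) of the small clear glass spice jar that already stands in the lane against the front stop: nearly square with rounded corners, 43 mm across its flats (which lie along the lane), 109 mm tall, whitish cap.
- press: Bystander: cream citrus press, ribbed dome on a strainer base, 60 x 107 x 45 mm; origin at the centre of its underside. Leave it.
- wide_jar: Bystander: wide jar, 59 mm in diameter and 86 mm tall, too wide for the lane; origin at the centre of its underside. Do not touch it.
- timer: Bystander: flat kitchen timer 78 x 52 x 14 mm; origin at the centre of its underside. Leave it.
Mind the look-alikes: they are no part of the job. What is shaped like the part that bears new_jar_centre but blue is not meant.

How it is judged:
On the way, in this order (a step that is already met when the one before it is completed fails the run):
1. the follower is drawn back and held there by its catch, let go by the robot (value of joint follower above 0.098 m and value of joint plunger below 0.004 m and velocity of joint follower between -0.02 and 0.02 m/s and contact force between the fingers and follower below 0.1 N), for 0.3 s.
2. the loose jar stands upright on the lane floor between the front jar and the follower, let go, the follower still held back (x of new_jar_centre in the frame of lane between -0.085 and -0.02 m and y of new_jar_centre in the frame of lane between -0.008 and 0.008 m and z of new_jar_centre in the frame of lane between 0.055 and 0.066 m and angle between new_jar_centre's own z axis and vertical below 0.12 rad and value of joint follower above 0.098 m and contact force between the fingers and new_jar below 0.1 N), for 0.2 s.
At the end, for the whole second after the job is handed in: Both small jars upright (0.12 rad) on the lane floor within 8 mm of its centre line, packed at the front: centres 15-28 and 60-75 mm behind the stop; follower against the loaded jar (joint 0.082-0.093, over 2 N), knob down, all at rest (x of front_jar_centre in the frame of lane between -0.105 and -0.092 m and y of front_jar_centre in the frame of lane between -0.008 and 0.008 m and z of front_jar_centre in the frame of lane between 0.055 and 0.066 m and angle between each of front_jar_centre, new_jar_centre's own z axis and vertical below 0.12 rad and x of new_jar_centre in the frame of lane between -0.06 and -0.045 m and y of new_jar_centre in the frame of lane between -0.008 and 0.008 m and z of new_jar_centre in the frame of lane between 0.055 and 0.066 m and value of joint follower between 0.082 and 0.093 m and value of joint plunger below 0.004 m and contact force between follower and new_jar above 2 N and linear speed of each of new_jar, front_jar below 0.02 m/s); the robot touches nothing.
It fails at once if the follower is pressed against its rubber buffer with more than 18 N (contact force between buffer and follower above 18 N).
It fails at once if the follower snaps forward faster than 0.4 m/s (velocity of joint follower below -0.4 m/s).
It fails at once if a glass jar is pressed by the follower with more than 20 N (contact force between follower and new_jar above 20 N or contact force between follower and front_jar above 20 N).
It fails at once if a jar in the lane or in the hand is tipped over (angle between any of new_jar_centre, front_jar_centre's own z axis and vertical above 0.7 rad).
It fails at once if the timer or the citrus press is moved more than 20 mm, or the wide jar is struck with over 5 N (distance of any of timer, press from where it was at the start of the episode above 0.02 m or contact force between wide_jar and anything else above 5 N).
It also fails if it takes over 58 s, if anything falls off the work surface, if the arm or the gripper's body presses on something with over 40 N, if the wrist force passes 120 N, or if a joint passes its speed limit or range.

## Robot

A 7-joint arm with a two-finger parallel gripper is mounted at the origin on a cart in front of the work surface, level with it; the furniture and walls round the work are solid. World frame = base frame: x ahead of the robot, y to its left, z up, the work surface at z = 0. Lengths are in m, angles in rad, forces in N, time in s.
With the tool pointing down it reaches from about 0.4 to 0.875 m from the base axis. Payload 6.5 kg.
Tool frame: the origin (TCP) lies midway between the tips of the shut fingers; the grasp point (between the pads) lies 19 mm behind it; z points along the fingers, y is the line along which they close (so a half turn about z gives the same grasp; the last joint's range is limited). The gripper opens to 88 mm and grips with 3 to 60 N. Pads are 18 mm wide; open, the fingers measure 123 mm over their backs; the gripper's body (75 mm by 187 mm) begins 45 mm behind the grasp point.
Start: joints at [1.07, 0.536, -0.004, 1.538, 0.003, 1.067, -0.071], TCP at [0.274, -0.59, 0.239] pointing down, gripper open.
Joint ranges: [-2.7, 2.7], [-0.37, 2.16], [-1.27, 1.26], [0.24, 2.4], [-1.31, 4.45], [0.19, 1.91], [-2.76, 2.76]. Speed limits (rad/s): [2.39, 2.39, 3.14, 3.14, 3.14, 3.14, 3.14].

## Interface

Orientations are given as a 3x3 rotation matrix whose columns are the frame's x, y, z axes.
In Python, from cell import r gives the robot as it stands. Calls block until the motion is done:
- r.reach(position, orientation): joint-space move of the TCP to a pose.
- r.movel(position, rot=None, rate=0.15, guard=None): straight line of the TCP; rot=None keeps the orientation; rate is the mean speed in m/s. With guard (N) it stops when the force on the tool has changed by that much, and returns True; else False.
- r.movej(angles): joint-space move.
- r.set_gripper(opening, effort=None): opening from 0.0 (shut) to 1.0 (fully open); effort is the grip in N (None keeps the last); returns when the fingers have stopped.
- r.pause(seconds).
- r.solve_ik(position, orientation): joint angles nearest the present ones, or None.
- r.read_camera(name): name is "scene" or "top"; returns (picture, depth): 384x512x3 uint8, red, green, blue; 384x512 float32, m along the optical axis (not along the pixel's ray), 0 where there is no reading.
- r.get_calibration(name): a dict with "fx", "fy", "cx", "cy" (pixels), "position" and "attitude" of the camera in the world. Camera axes: x right, y up, looking along -z (the intrinsics and any distortion apply to the point x, -y, -z); pixel columns grow to the right and rows downward; lengths in m; the calibration is good to about 2 mm. A picture is of the moment at which its call begins. get_calibration takes no time and is no camera call.
A pose or a line that the arm cannot do raises r.PlanningError and nothing moves.
- r.job_done(): hands the job in; it is judged then, once.
Readings, each from a call of its own:
- r.read_clock(): time.
- r.read_joint_positions(): joint angles.
- r.read_joint_velocities(): joint speeds.
- r.read_joint_efforts(): joint torques, N m.
- r.read_ee_pos(): TCP position.
- r.read_tool_rot(): TCP orientation.
- r.read_wrist_force(): force on the tool from outside, world axes, zero at the start.
- r.read_moment(): the same for the moment, N m.
- r.read_finger_gap(): opening from 0.0 (shut) to 1.0 (fully open).
- r.read_finger_force(): force on a finger pad.
Only numpy, scipy, OpenCV 4.12 (cv2) and the standard library are available. Lean on these libraries where they do the work, as an engineer would, in place of code of your own. Each camera call takes 0.05 s, during which the arm holds its last target. There are 200 camera calls.

## Working session

There is one attempt and no reset: what is moved stays moved. The work goes in short steps, each a Python script; the robot and the scene stay as the last script left them, time stands still between calls to the robot, and variables do not carry over. Pictures are saved under pics/ and viewed, at most 10 in all, crops included, and the job is handed in when it is done.

```bash
mkdir -p pics; ls
python3 - <<'E'
from cell import r
import cv2,numpy as np
np.set_printoptions(precision=4,suppress=True)
for n in("scene","top"):
    p,d=r.read_camera(n); cv2.imwrite(f"pics/{n}0.png",p[:,:,::-1]); np.savez(f"{n}0.npz",p=p,d=d)
    print(n,r.get_calibration(n),(d>0).mean())
print(r.read_tool_rot(),r.read_ee_pos(),r.read_clock(),r.read_wrist_force())
E
```

```text
pics
scene {'fx': 446.65896917172324, 'fy': 446.65896917172324, 'cx': 251.3533357228158, 'cy': 186.86778620709768, 'position': array([-0.0092,  1.093 ,  0.6259]), 'attitude': array([[-0.8615,  0.2323, -0.4515],
       [-0.507 , -0.3476,  0.7887],
       [ 0.0262,  0.9084,  0.4173]])} 0.9961496988932291
top {'fx': 390.91928958566814, 'fy': 390.91928958566814, 'cx': 255.10833711415643, 'cy': 191.7508085205118, 'position': array([0.467 , 0.0322, 1.3828]), 'attitude': array([[-0.0093,  0.9958, -0.0911],
       [-0.9998, -0.0109, -0.0162],
       [-0.0171,  0.091 ,  0.9957]])} 0.9958750406901041
[[ 0.9069  0.4213 -0.0008]
 [ 0.4213 -0.9069  0.0013]
 [-0.0001 -0.0015 -1.    ]] [ 0.2735 -0.589   0.2379] 0.1 [ 1.0744 -0.3197 -0.5497]
```

View pics/scene0.png

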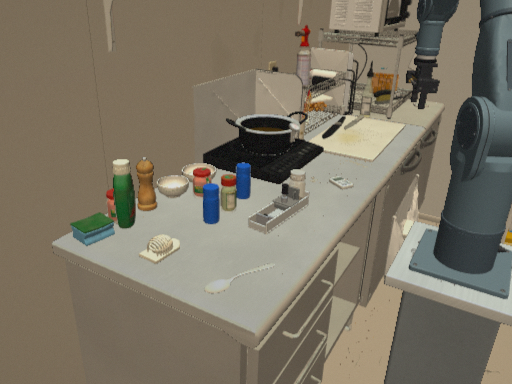

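View pics/top0.png

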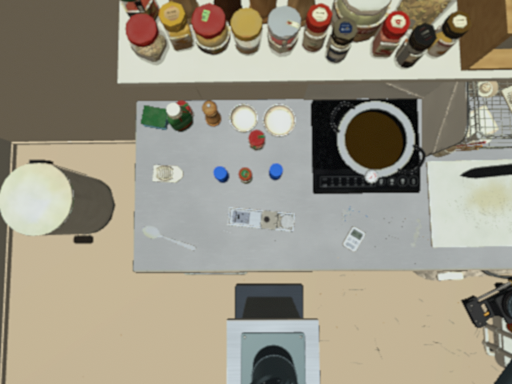

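```bash
cat > h.py <<'E'
from cell import r
import cv2,numpy as np
np.set_printoptions(precision=4,suppress=True)
def cloud(n,d):
    c=r.get_calibration(n); v,u=np.mgrid[:384,:512]
    P=np.stack([(u-c['cx'])/c['fx']*d,-(v-c['cy'])/c['fy']*d,-d],-1)
    return P@c['attitude'].T+c['position']
def ray(n,u,v,z):
    c=r.get_calibration(n); q=c['attitude']@np.array([(u-c['cx'])/c['fx'],-(v-c['cy'])/c['fy'],-1])
    return c['position']+q*(z-c['position'][2])/q[2]
def proj(n,P):
    c=r.get_calibration(n); q=(np.asarray(P)-c['position'])@c['attitude']
    return np.array([c['cx']-c['fx']*q[0]/q[2],c['cy']+c['fy']*q[1]/q[2]])
E
python3 - <<'E'
from h import *
A=np.load("top0.npz");B=np.load("scene0.npz")
for n,D in(("top",A),("scene",B)):
    P=cloud(n,D['d']); h=cv2.cvtColor(D['p'],cv2.COLOR_RGB2HSV).astype(int)
    red=(((h[...,0]<8)|(h[...,0]>172))&(h[...,1]>140)&(h[...,2]>60)&(P[...,2]>0.02)&(P[...,2]<.2)).astype(np.uint8)
    N,L,S,C=cv2.connectedComponentsWithStats(red)
    for i in range(1,N):
        if S[i,4]>15: print(n,'red',S[i],C[i],np.median(P[L==i],0))
    blu=((abs(h[...,0]-112)<12)&(h[...,1]>140)&(P[...,2]>0.02)&(P[...,2]<.2)).astype(np.uint8)
    N,L,S,C=cv2.connectedComponentsWithStats(blu)
    for i in range(1,N):
        if S[i,4]>15: print(n,'blue',S[i],C[i],np.median(P[L==i],0))
P=cloud("top",A['d']); print('table z',np.median(P[240:255,200:260,2]))
roi=np.zeros((384,512),bool); roi[200:240,215:305]=1
# height map print of lane
m=(roi&(P[...,2]>0.004)).astype(np.uint8)
N,L,S,C=cv2.connectedComponentsWithStats(m); i=1+S[1:,4].argmax(); print(S[i],C[i])
print(cv2.minAreaRect(np.argwhere(L==i)[:,::-1].astype(np.float32)))
print((P[204:236:2,224:300:3,2]*1000).astype(int))
a=cv2.resize(A['p'][195:245,215:305],None,fx=8,fy=8,interpolation=cv2.INTER_CUBIC)
b=cv2.resize(B['p'][160:236,190:320],None,fx=6,fy=6,interpolation=cv2.INTER_CUBIC)
cv2.imwrite("pics/cropA.png",a[...,::-1]);cv2.imwrite("pics/cropB.png",b[...,::-1])
E
```

```text
top red [178 101   7   4  23] [180.913  102.4348] [0.8951 0.3035 0.0857]
top red [249 131  15  16 164] [255.8415 138.5183] [0.7648 0.0487 0.0848]
top blue [270 164  12  15 150] [275.3333 170.8733] [ 0.6516 -0.0135  0.1077]
top blue [214 167  14  15 155] [220.5742 173.8065] [0.6438 0.1677 0.108 ]
scene red [193 168  17  11 134] [200.9776 172.9104] [0.7606 0.0655 0.0844]
scene red [221 178  15   8  90] [228.3889 182.0778] [0.6319 0.1065 0.0985]
scene red [106 188   8  14  71] [110.     194.2113] [0.879  0.33   0.0847]
scene blue [236 163  15  32 395] [242.9165 177.6911] [0.6456 0.0035 0.0718]
scene blue [203 184  16  35 481] [210.3181 200.5405] [0.6378 0.1892 0.0716]
table z -0.0005779029350110321
[ 228  207   68   26 1106] [262.2794 218.745 ]
((261.6065673828125, 218.67213439941406), (67.32893371582031, 20.241296768188477), 6.115502834320068)
[[   1    0   -2   -4   -3    0    1    0   -8   -1    0    0   -4    2
    -1    2   -2   -2   -1    2  -11    5    0    0    1    4]
 [  -1   -3   -4    3    0   -3    1   -3   -1    0    1    0    0    0
     3    4    3    0   -4   -1   -1   
[... 1214 characters left out ...]
113  115  110    3    0]
 [   1   -2    0   -6    1   -1   -1   36   36   33   41   30    4   43
    42   44   38   37   73   88  112  114  114   47    0   -2]
 [   3   -1    0    0   -3    1   -4    0    3   -2   -3    1    0    7
    40   45   37   41   32    2    7    6    4   48   -1    0]
 [   0   -2    1    4   -4    1    2    0   -4    1   -2    0   -6   -1
    -3    1   -2   -2    0   -4    5   32   36   47    1   -5]
 [   0    1    0    0    0    2   -1    0    3    3    3    1    2    1
    -5    1   -2   -3   -5   -1    1  -11    0    0    0    0]
 [   4    0   -3   -1    2   -4    3    0    0   -5    4   -2   -1   -5
    -2   -2   -2    3   -7   -5    2    2   -1   -4    1    4]]
```

View pics/cropA.png

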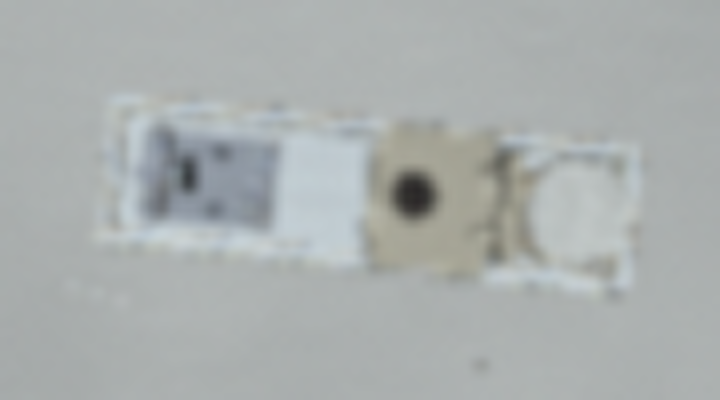

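View pics/cropB.png

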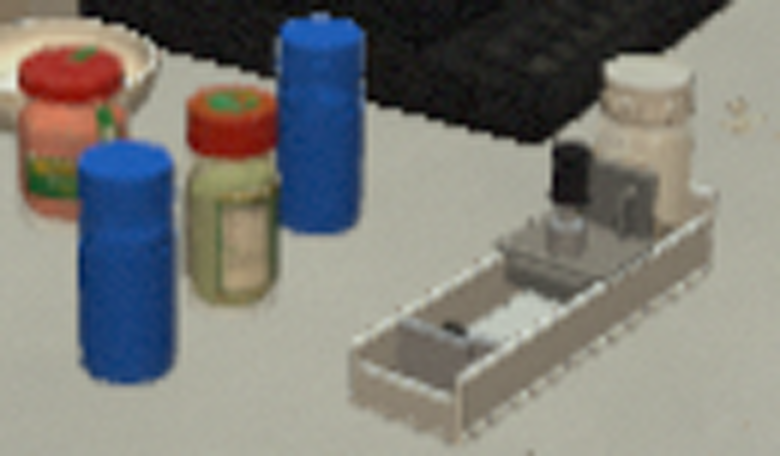

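Run:
```python
from h import *
A=np.load("top0.npz");B=np.load("scene0.npz")
ca=lambda x,y:(215+(x+.5)/8-.5,195+(y+.5)/8-.5)
cb=lambda x,y:(190+(x+.5)/6-.5,160+(y+.5)/6-.5)
rl,rr=ray("top",*ca(110,97),.036),ray("top",*ca(97,240),.036)
fl,fr=ray("top",*ca(638,145),.048),ray("top",*ca(625,293),.048)
print('corners top',rl,rr,fl,fr,'len',np.linalg.norm((rl+rr-fl-fr)[:2]/2),'w',np.linalg.norm((rl-rr)[:2]),np.linalg.norm((fl-fr)[:2]))
print('scene corners: rear left/right top .036',ray("scene",*cb(352,350),.036),ray("scene",*cb(458,382),.036),'front right',ray("scene",*cb(714,198),.048))
# dark knob top view & scene view
for n,D,(x0,y0,x1,y1),z in(("top",A,(260,212,273,226),.096),("scene",B,(278,180,292,200),.082)):
    g=D['p'].max(2)[y0:y1,x0:x1]; m=cv2.inRange(g,0,75); N,L,S,C=cv2.connectedComponentsWithStats(m)
    i=1+S[1:,4].argmax(); print(n,'knob',S[i],C[i]+[x0,y0],ray(n,*(C[i]+[x0,y0]),z))
print('front jar top',ray("top",*ca(578,213),.115),'scene',ray("scene",*cb(648,70),.115))
print('red target cap, scene centre of cap top',ray("scene",*cb(232,100),.109),'base-mid', ray("scene",*cb(232,105),.105))
P=cloud("top",A['d']); m=(P[...,2]>.09)&(P[...,2]<.125); m[:, :236]=0;m[:,258:]=0;m[:165]=0;m[190:]=0
v,u=np.nonzero(m); print('top target',len(u),u.mean(),v.mean(),ray("top",u.mean(),v.mean(),.109),(u.min()+u.max())/2,(v.min()+v.max())/2)
P=cloud("scene",B['d']); 
m=(P[...,2]>.02)&(P[...,2]<.105); m[:,:221]=0;m[:,236:]=0;m[:176]=0;m[212:]=0
print('scene target surface',np.median(P[m],0))
```

```text
corners top [0.5395 0.1471 0.036 ] [0.478  0.1528 0.036 ] [ 0.5161 -0.079   0.048 ] [ 0.4534 -0.0724  0.048 ] len 0.226923042612478 w 0.06171095505294958 0.06300279992730505
scene corners: rear left/right top .036 [0.5324 0.1589 0.036 ] [0.4773 0.1585 0.036 ] front right [ 0.4499 -0.0603  0.048 ]
top knob [ 5  5  4  5 15] [266.4667 218.8667] [0.4949 0.0166 0.096 ]
scene knob [ 4  4  7 12 70] [284.9143 188.9714] [0.4907 0.0233 0.082 ]
front jar top [ 0.4864 -0.0488  0.115 ] scene [ 0.4852 -0.0459  0.115 ]
red target cap, scene centre of cap top [0.6437 0.0896 0.109 ] base-mid [0.6454 0.0869 0.105 ]
top target 151 245.11920529801324 173.46357615894038 [0.6443 0.0852 0.109 ] 245.5 173.5
scene target surface [0.6323 0.1072 0.0636]
```

```bash
cat >> h.py <<'E'
ex=np.array([.1053,.9944,0]);ex/=np.linalg.norm(ex);ey=np.array([-ex[1],ex[0],0])
K=np.array([.4942,.0183,0])
O=K+.031*ex   # lane origin (refine after the knob grip)
def Rt(s):
    y=s*ey; z=np.array([0,0,-1.]); return np.stack([np.cross(y,z),y,z],1)
def fl():  # wrist force in lane axes
    f=r.read_wrist_force(); return np.array([f@ex,f@ey,f[2]])
def lp():  # TCP in lane axes
    q=r.read_ee_pos()-O; return np.array([q@ex,q@ey,q[2]])
def W(x,y,z): return O+x*ex+y*ey+np.array([0,0,z])
E
python3 - <<'E'
from h import *
for s in(1,-1):
    print(s,[r.solve_ik(p,Rt(s)) for p in(W(-.031,0,.16),W(.04,0,.07),np.array([.644,.087,.15]))])
s=min((1,-1),key=lambda s:abs(r.solve_ik(W(-.031,0,.16),Rt(s))[6]))
print(s); open('s.txt','w').write(str(s))
r.set_gripper(.5,20)
r.reach(W(-.031,0,.17),Rt(s)); print(r.read_clock(),lp(),fl())
print(r.movel(W(-.031,0,.066),guard=4,rate=.08),lp(),fl(),r.read_clock())
p,d=r.read_camera("scene"); cv2.imwrite("pics/k.png",cv2.resize(p[130:236,190:340],None,fx=5,fy=5,interpolation=cv2.INTER_CUBIC)[...,::-1])
E
```

```text
1 [array([ 0.6869,  0.6376, -1.0728,  1.9664,  0.6913,  0.9618,  2.3049]), array([ 0.5256,  0.8758, -1.0811,  1.9712,  0.9858,  0.9492,  1.9638]), array([ 0.4516,  0.9132, -1.0796,  1.5638,  0.8494,  1.1928,  2.2385])]
-1 [array([ 0.2829,  0.435 , -0.5062,  1.9864,  0.2915,  0.7907, -0.4964]), array([ 0.0916,  0.6079, -0.451 ,  1.9939,  0.4338,  0.6338, -0.7494]), array([ 0.138 ,  0.6912, -0.5084,  1.5836,  0.3861,  0.9683, -0.5994])]
-1
3.2 [-0.0322 -0.0004  0.17  ] [-0.3033 -0.3929  0.3349]
False [-0.031  -0.0004  0.0664] [ 0.4652 -0.2155 -0.4046] 4.65
```

View pics/k.png

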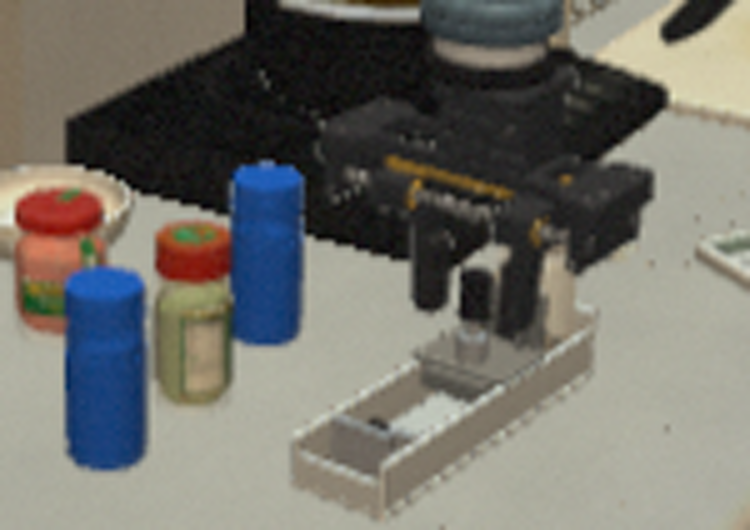

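The scene crop shows the fingers straddling the black knob (475,293). What could be mistaken for the jar, in scene pixels:
- the wide red-capped jar (201,173)
- the red-capped item behind the green bottle (110,194)
- blue jars at (210,200) and (243,178)

The one I want is the slim red-capped jar at (228,192).

Run:
```python
from h import *
print('tip near face mid predicted',proj("scene",W(-.022,0,.066)),'seen 284.4 194')
print('knob predicted',proj("scene",W(-.031,0,.082)),'seen 284.9 189')
f0=fl(); r.set_gripper(0.0,18); r.pause(.2)
print(r.read_finger_gap(),r.read_finger_force(),lp(),f0,fl(),r.read_clock())
```

```text
tip near face mid predicted [282.6235 194.0593] seen 284.4 194
knob predicted [284.6057 188.0809] seen 284.9 189
0.21873580148459412 17.99980633892119 [-0.031   0.0002  0.066 ] [-0.142  -0.1973  0.4113] [0.1961 1.1516 2.8007] 5.3917
```

Run:
```python
from h import *
p0=lp(); x,y,z=p0
r.movel(W(x,y,z+.0108),rate=.03); print('lift',lp(),fl(),r.read_finger_gap())
print(r.movel(W(x+.012,y,z+.0108),rate=.04),lp(),fl())
print(r.movel(W(x+.054,y,z+.0108),rate=.06),lp(),fl())
r.pause(.15); f=fl(); print(lp(),f)
print('guard',r.movel(W(x+.079,y,z+.0108),rate=.014,guard=3.5),lp(),fl()); r.pause(.15); print(lp(),fl(),r.read_finger_gap(),r.read_clock())
```

```text
lift [-0.031   0.0002  0.0768] [ 0.5351 -0.4988 -3.2388] 0.21934024461102045
False [-0.0214  0.0003  0.0764] [-5.4939 -1.3435 -3.2966]
False [0.0194 0.0002 0.0762] [-9.2579 -1.0219 -4.1776]
[0.0193 0.0002 0.0762] [-9.2672 -0.3458 -2.4415]
guard False [0.0433 0.0002 0.076 ] [-11.8053  -1.6939  -3.9088]
[0.0432 0.0002 0.0761] [-11.5923  -2.0253  -3.1071] 0.21395814642085134 9.4333
```

Run:
```python
from h import *
x,y,z=-.031,.0002,.066
for c in(.0805,.082,.0835,.085):
    r.movel(W(x+c,y,z+.0108),rate=.02); r.pause(.12); f=np.mean([fl() for _ in range(3)],0); print(c,lp(),f)
    if f[0]<-14: break
```

```text
0.0805 [0.044  0.0002 0.0759] [-12.2136  -2.3158  -3.224 ]
0.082 [0.0447 0.0002 0.0758] [-13.7997  -2.3077  -2.9458]
0.0835 [0.0453 0.0003 0.0757] [-15.9591  -2.1977  -2.9853]
```

Run:
```python
from h import *
x,y,z=-.031+.0835,.0002,.066
for dz in(.007,.003,.0,-.001):
    r.movel(W(x,y,z+dz),rate=.03); r.pause(.1); print(dz,lp(),fl())
# ease forward onto the catch
for dx in(.003,.006,.009):
    r.movel(W(x-dx,y,z-.001),rate=.02); r.pause(.1); print(dx,lp(),fl())
print(r.read_clock())
```

```text
0.007 [0.0452 0.0002 0.0719] [-15.1992  -2.8902  -2.9323]
0.003 [0.0452 0.0002 0.0679] [-16.9157  -1.9799  -2.0378]
0.0 [0.0457 0.0002 0.0656] [-15.6389  -0.48     4.3908]
-0.001 [0.046  0.     0.0653] [-17.2893   2.6815  14.6534]
0.003 [0.0445 0.     0.0654] [-13.7493   2.3781  12.5635]
0.006 [0.0431 0.     0.0655] [-8.9269  1.5517 10.6485]
0.009 [ 0.0427 -0.      0.0656] [-3.4741  2.43    7.1324]
13.1917
```

Run:
```python
from h import *
x,y,z=-.031+.0835,.0,.0655
r.movel(W(x-.0102,y,z),rate=.03); r.pause(.1); print(lp(),fl())
r.set_gripper(.45); r.pause(.1); print('open',lp(),fl(),r.read_finger_gap())
r.movel(W(x-.0102,y,.16),rate=.15); r.pause(.1)
p,d=r.read_camera("scene"); cv2.imwrite("pics/l.png",cv2.resize(p[130:236,190:340],None,fx=5,fy=5,interpolation=cv2.INTER_CUBIC)[...,::-1])
r.set_gripper(.82)
J=np.array([.644,.087,0]); R=Rt(-1)
r.movel(J+[0,0,.16],rate=.2)
print(r.movel(J+[0,0,.054],rate=.1,guard=4),r.read_ee_pos(),r.read_clock())
```

```text
[0.0426 0.     0.0657] [0.4776 1.8179 4.2933]
open [ 0.0423 -0.      0.0655] [0.9841 0.4373 0.6481] 0.45128613780236265
False [0.6446 0.0871 0.0547] 17.7667
```

View pics/l.png

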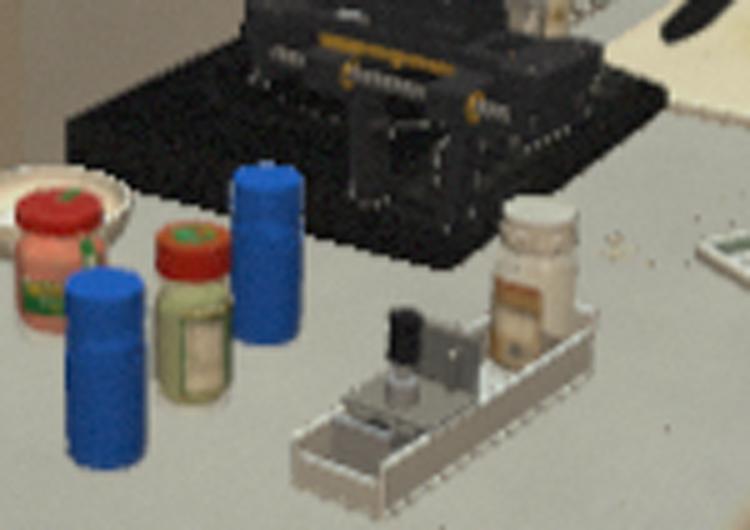

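Run:
```python
from h import *
f0=fl(); r.set_gripper(0.,16); r.pause(.15); print(r.read_finger_gap(),r.read_finger_force(),fl()-f0)
q=r.read_ee_pos(); r.movel([q[0],q[1],.165],rate=.12); print(fl())
X=-.046
r.movel(W(X,0,.165),rate=.12); r.pause(.2)
p,d=r.read_camera("scene"); cv2.imwrite("pics/p.png",cv2.resize(p[110:236,190:340],None,fx=5,fy=4.7,interpolation=cv2.INTER_CUBIC)[...,::-1])
p,d=r.read_camera("top")
r.movel(W(X,0,.105),rate=.12); r.pause(.1)
print(lp(),fl(),r.read_finger_gap(),r.read_clock())
```

```text
0.5080116984152823 15.997921242378652 [-0.3324  0.2844  2.5274]
[ 0.6533 -0.1244 -1.9653]
[-0.0458 -0.0007  0.1058] [-0.4338 -1.2714 -1.0672] 0.506125677390743 22.1583
```

View pics/p.png

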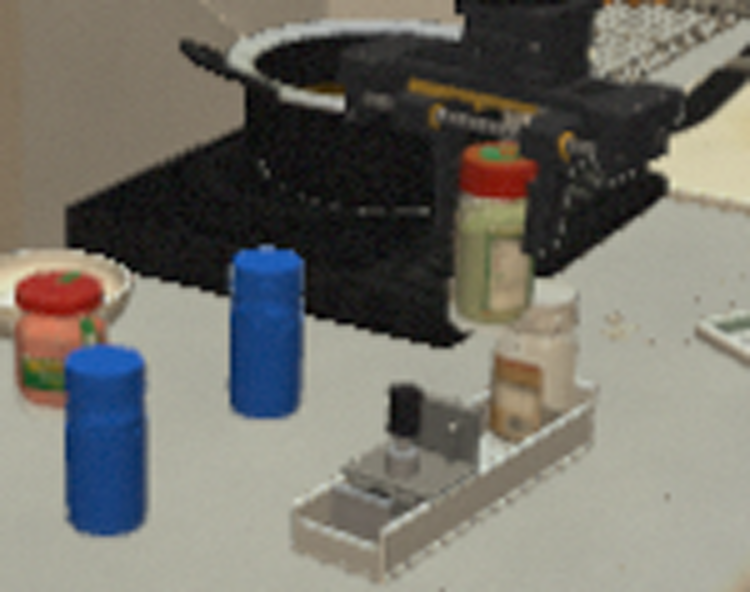

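Run:
```python
from h import *
X=-.046
print(r.movel(W(X,.0005,.0585),rate=.05,guard=3),lp(),fl(),r.read_clock())
```

```text
True [-0.046   0.0011  0.0598] [0.0735 0.2031 3.3588] 23.0083
```

Run:
```python
from h import *
r.set_gripper(.75); r.pause(.1); print(fl())
q=lp(); r.movel(W(q[0],q[1],.165),rate=.15); r.set_gripper(.45)
r.movel(W(.0426,0,.165),rate=.15); r.pause(.1)
p,d=r.read_camera("scene"); cv2.imwrite("pics/q.png",cv2.resize(p[130:236,190:340],None,fx=5,fy=5,interpolation=cv2.INTER_CUBIC)[...,::-1])
print(r.read_clock())
```

```text
[-0.2975  0.3842  0.6434]
25.9083
```

View pics/q.png

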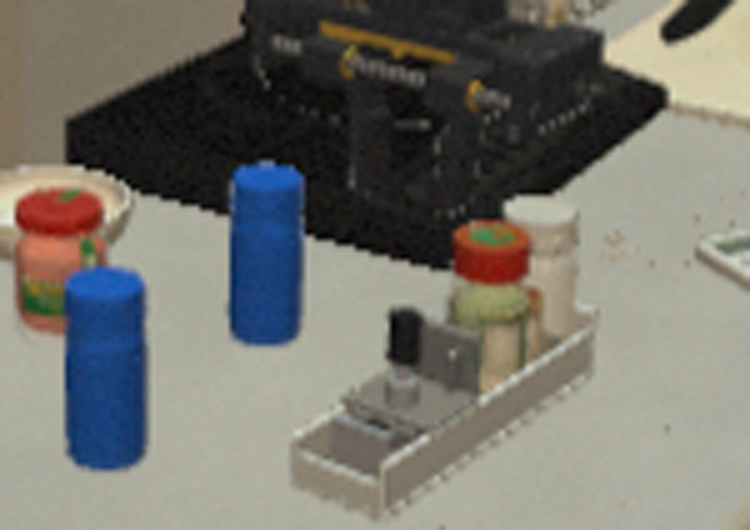

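Run:
```python
from h import *
print(r.movel(W(.0426,0,.0655),rate=.09,guard=4),lp())
r.set_gripper(0.,20); r.pause(.15); print(r.read_finger_gap(),lp(),fl())
for c in(.0455,.0475):
    r.movel(W(c,0,.0655),rate=.02); r.pause(.1); print(c,lp(),fl())
r.movel(W(.0475,0,.0655+.006),rate=.03); print(lp(),fl())
r.movel(W(.0475,0,.0655+.0115),rate=.03); r.pause(.1); print(lp(),fl(),r.read_finger_gap(),r.read_clock())
```

```text
False [ 0.0428 -0.0004  0.066 ]
0.22018035242721518 [0.0426 0.0001 0.0657] [-0.731   1.3773  5.6208]
0.0455 [0.0429 0.     0.0656] [-6.8498  2.0653  8.7787]
0.0475 [0.0432 0.     0.0655] [-10.1072   2.1747  11.161 ]
[0.043  0.0002 0.0706] [-9.2304 -1.2587 -1.5012]
[0.0425 0.0002 0.0759] [-9.2568 -1.5377 -3.2004] 0.21549202100330006 29.2833
```

Run:
```python
from h import *
z=.0772
r.movel(W(.024,0,z),rate=.035); r.pause(.1); print(lp(),fl(),r.read_finger_gap())
c=.024
while c>.006:
    c-=.0012; r.movel(W(c,0,z),rate=.025); r.pause(.06); f=np.mean([fl() for _ in range(2)],0); print(round(c,4),lp(),f)
    if f[0]>-2.5: break
print(r.read_clock())
```

```text
[0.0194 0.0003 0.0762] [-9.9599 -1.8648 -3.3423] 0.21788871372536966
0.0228 [0.0186 0.0003 0.0762] [-8.8219 -0.706  -3.3367]
0.0216 [0.0175 0.0003 0.0762] [-9.2472 -1.58   -2.573 ]
0.0204 [0.0163 0.0002 0.0763] [-8.7173 -1.8948 -2.909 ]
0.0192 [0.0152 0.0003 0.0762] [-8.4759 -2.085  -3.0034]
0.018 [0.0149 0.0003 0.0763] [-6.954  -0.8442 -3.6383]
0.0168 [0.0148 0.0002 0.0767] [-5.257  -1.5    -3.5446]
0.0156 [0.0148 0.0002 0.077 ] [-5.2587 -0.6365 -3.1552]
0.0144 [0.0146 0.0002 0.0772] [-2.0667  0.1421 -2.7957]
32.675
```

Run:
```python
from h import *
for z in(.071,.0655,): r.movel(W(.0142,0,z),rate=.03); r.pause(.1); print(lp(),fl())
r.set_gripper(.45); r.pause(.15); print(lp(),fl())
r.movel(W(.0142,0,.165),rate=.12); r.movel(W(.06,-.10,.22),rate=.2); r.pause(.3)
for n in("scene","top"):
    p,d=r.read_camera(n); b=p[130:236,190:340] if n=="scene" else p[160:245,190:310]
    cv2.imwrite(f"pics/e_{n}.png",cv2.resize(b,None,fx=5,fy=5,interpolation=cv2.INTER_CUBIC)[...,::-1])
print(r.read_clock())
```

```text
[0.0145 0.0001 0.071 ] [-1.3654  1.0676 -3.3808]
[ 0.0145 -0.      0.0657] [-1.0848  3.2964  4.9711]
[ 0.0142 -0.0001  0.0655] [-0.1449 -0.3435 -0.4992]
36.3417
```

View pics/e_scene.png

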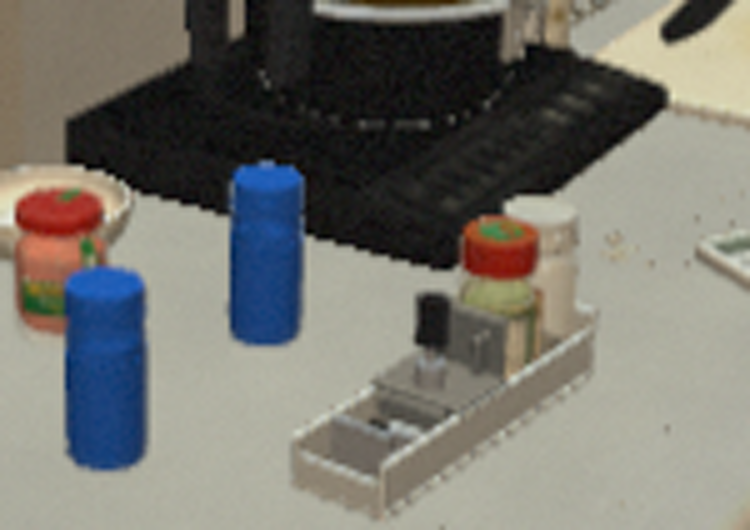

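The picture shows the paddle at (475,335) bearing on the red-capped jar at (500,280). That jar stands against the front jar, both are upright, and the knob at (432,320) is down.

```bash
python3 -c "
from cell import r
print(r.job_done(), r.read_clock())"
```

```text
the job is handed in; nothing more can be done
the job is handed in; nothing more can be done
```

The red-capped jar stands upright in the lane behind the front jar, the follower bears on it with the knob down, and I handed the job in at about 36 s; the verdict was not shown.

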